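# Put the setting rings and bushings into their store

### The job

Put the calibration set back into its store beside the measuring machine: thread the three steel rings over the spindle so that they lie flat on one another, the largest at the bottom, then the medium one, the smallest on top; and load the two bushings upright into the tube magazine, the long one first, then the short one on top of it, both dropped fully home. Keep everything the way up it is now, and leave it all released and at rest.

Things in the scene. Friction and masses are not known exactly. Their poses are not given: they have to be found in the camera images.
- ring_large: The largest ring: plain steel setting ring, a flat disc with a hole: outside diameter 64 mm, hole diameter 26 mm, thickness 16 mm. Loose, lying flat on the desk. Origin: centre of its underside; z up along its axis.
- ring_medium: The middle-sized ring: plain steel setting ring, a flat disc with a hole: outside diameter 52 mm, hole diameter 26 mm, thickness 16 mm. Loose, lying flat on the desk. Origin: centre of its underside; z up along its axis.
- ring_small: The smallest ring: plain steel setting ring, a flat disc with a hole: outside diameter 40 mm, hole diameter 26 mm, thickness 16 mm. Loose, lying flat on the desk. Origin: centre of its underside; z up along its axis.
- bushing_long: The long bushing: plain steel bushing, a cylinder of outside diameter 30 mm and length 54 mm with a through hole of diameter 10 mm. Loose, standing upright on the desk. Origin: centre of its lower end; z up along its axis.
- bushing_short: The short bushing: plain steel bushing, a cylinder of outside diameter 30 mm and length 34 mm with a through hole of diameter 10 mm. Loose, standing upright on the desk. Origin: centre of its lower end; z up along its axis.
- spindle: Storage spindle, fixed: round aluminium foot (diameter 84 mm, 8 mm thick) with an upright steel post of diameter 13 mm in its centre; heights above the desk in mm: the post tapers from 60 to its tip at 68, the stacked rings rest on the foot and reach 56. Origin: centre of the foot's underside, on the post's axis; z up.
- tube: Tube magazine, fixed: upright aluminium tube, outside diameter 46 mm, on a round foot (diameter 84 mm, 8 mm thick). Heights above the desk in mm: bore (diameter 38 mm) has its floor at 12; from 70 it flares to the rim at 82 (mouth about 52 inside, 60 outside). Both bushings end to end reach 100. Origin: centre of the foot's underside, on the tube's axis; z up.
There are look-alikes about, which are no part of the job. What is shaped like the bushing_long but brown is not meant.

How it is judged:
By the outcome, as a careful person would: the job done as asked, in the order asked, and still so for the second after the job is handed in, with the robot touching nothing.
It also fails if it takes over 112 s, if anything falls off the work surface, if the arm or the gripper's body presses on something with over 40 N, if the wrist force passes 120 N, or if a joint passes its speed limit or range.

### The arm

A 6-joint arm with a two-finger parallel gripper is mounted at the origin on the work surface. World frame = base frame: x ahead of the robot, y to its left, z up, the work surface at z = 0. Lengths are in m, angles in rad, forces in N, time in s.
With the tool pointing down it reaches from about 0.3 to 0.75 m from the base axis. Payload 8.5 kg.
Tool frame: the origin (TCP) lies midway between the tips of the shut fingers; the grasp point (between the pads) lies r.grip_point_offset behind it (r.grip_point_offset is the distance from the TCP to the grasp point, in m); z points along the fingers, y is the line along which they close (so a half turn about z gives the same grasp; the last joint's range is limited). The gripper opens to 85 mm and grips with 20 to 120 N. Pads are 22 mm wide; open, the fingers measure 114 mm over their backs; the gripper's body (76 mm by 85 mm) begins 54 mm behind the grasp point. The pads swing forward as they close: fully open they stand 13 mm farther back than shut.
Start: joints at [-1.428, 0.381, 1.297, -0, 1.464, -0.215], TCP at [0.193, -0.515, 0.231] pointing down, gripper open.
Joint ranges: [-3.11, 3.11], [-0.89, 2.33], [0.22, 2.48], [-1.42, 4.56], [0.17, 2.85], [-2.88, 2.88]. Speed limits (rad/s): [2.39, 2.39, 3.14, 3.14, 3.14, 3.14].

### API

Orientations are given as a rotation vector (axis times angle).
In Python, from plant import r, optics, spotter gives the robot as it stands. The module is installed in compiled form; this text tells all that it offers.
- The arm moves only by the tool drive_tool, never from a script. Its argument "moves" is a list of rows, each a list of 6 numbers: the shift along the tool's x, y, z in m, then the turn, a rotation vector about the tool's x, y, z in degrees. In form: [[dx, dy, dz, ax, ay, az], ...]. A call has exactly 5 rows; each row shifts and turns the commanded pose from where the row before left it, along the tool's axes as they then stand; what a row does not reach is not made up. A row lasts 1/10 s, in which the tool goes at most 50 mm and 8.59 degrees, less where a joint would pass 70% of its speed; a pose out of reach is approached as far as the arm can. A call with a gripper value outside its range is refused whole. "grip" is the closure, from 0 (fully open) to 1 (shut), set as the call begins (left out, the last holds). The fingers move at their own pace and stop on an object; "force" is the grip in N (left out, the last holds). Time passes only in rows, so rows that do not move let the fingers close, or fill a call up. It gives the time, the measured TCP pose, the force, the opening and the grip force at its end, in the units of the state.
- r.observe(): the state, without advancing time (a new reading comes with each control period).
- optics.snapshot(name): name is "scene" or "side" or "wrist"; returns a dict with "image" (420x560x3 uint8, blue, green, red), "camera_matrix" (3x3 intrinsics, pixels), "R" (3x3) and "t" (3): a world point X has camera coordinates R X + t. Camera axes: x right, y down, z forward; pixel columns grow to the right and rows downward; lengths in m; the calibration is good to about 2 mm. A picture is of the moment at which its call begins. There is no depth.
- r.finish_job(): hands the job in; it is judged then, once.
Trained networks look in the newest picture that a camera, given by its name, has taken for a name from the list of things; names that differ only in an ending like _2 or _b are one class to them, and where a whole thing is asked for, a point or a joint stands for the part that bears it (a point fixed in the world has none). Each returns a list of dicts, best first, with "p" (0 to 1); they miss things now and then, are a little off and sometimes report something else, mostly with a low value. They report only what shows in the picture. A call takes as long as a camera call. They do not tell look-alikes from the thing itself.
- spotter.outline_of(query, camera): "pixels" (420x560 bool, what is visible of it) and "rect" ([left, top, right, bottom] in pixels, round what is visible of it).
The state is a dict: "t": time; "q": joint angles; "dq": joint speeds; "tau": joint torques, N m; "ee_pos": TCP position; "ee_rot": TCP orientation; "ft_force": force on the tool from outside, world axes, zero at the start; "moment": the same for the moment, N m; "grip_width": finger opening in m; "grip_force": force on a finger pad.
Only numpy, scipy, OpenCV 4.12 (cv2) and the standard library are available. Lean on these libraries where they do the work, as an engineer would, in place of code of your own. Each camera call takes 0.05 s, during which the arm holds its last target. There are 200 camera calls.

## Working session

There is one attempt and no reset: what is moved stays moved. The work goes in short steps, Python scripts to look and compute and a tool call to move; the robot and the scene stay as the last step left them, time stands still between calls to the robot, and variables do not carry over. Pictures are saved under pics/ and viewed, at most 14 in all, crops included, and the job is handed in when it is done.

Besides the shell and the picture viewer there is one more tool, called after "Call:" in YAML: its name, and indented under it one key for each argument. drive_tool: Moves the arm, as the interface text tells. Its arguments: {"type":"object","properties":{"moves":{"type":"array","items":{"type":"array","items":{"type":"number"}}},"grip":{"type":"number"},"force":{"type":"number"}},"required":["moves"]}

```bash
mkdir -p pics
cat > h.py <<'E'
import numpy as np,cv2
from plant import r,optics,spotter
def snap(c,n=None):
    s=optics.snapshot(c)
    if n: cv2.imwrite(f'pics/{n}.png',s['image'])
    return s
def ray(s,u,v):
    K,R,t=s['camera_matrix'],np.array(s['R']),np.array(s['t'])
    d=R.T@np.linalg.solve(K,[u,v,1]); return -R.T@t,d
def atz(s,u,v,z):
    o,d=ray(s,u,v); return o+d*(z-o[2])/d[2]
def tri(rs):
    A=0;b=0
    for o,d in rs:
        d=d/np.linalg.norm(d);P=np.eye(3)-np.outer(d,d);A=A+P;b=b+P@o
    return np.linalg.solve(A,b)
def proj(s,X):
    p=s['camera_matrix']@(np.array(s['R'])@np.array(X)+np.array(s['t']));return p[:2]/p[2]
N=['ring_large','ring_medium','ring_small','bushing_long','bushing_short','spindle','tube']
E
python3 - <<'E'
from h import *
np.set_printoptions(precision=3,suppress=True)
o=r.observe();print(o['t'],o['ee_pos'],o['ee_rot'],o['grip_width'],r.grip_point_offset)
for c in ['scene','side','wrist']:
    s=snap(c,c+'0');print(c,-np.array(s['R']).T@s['t'])
    for n in N:
        for d in spotter.outline_of(n,c)[:3]:
            if d['p']<.2: continue
            m=d['pixels'];v,u=np.nonzero(m);
            print(n,round(d['p'],2),d['rect'],u.mean().round(),v.mean().round(),m.sum(),s['image'][m].mean(0).round(),atz(s,u.mean(),v.mean(),.012))
E
```

```text
0.0 [ 0.193 -0.515  0.231] [-3.09  -0.559 -0.   ] 0.08546627584356623 0.0187
scene [1.192 0.009 0.531]
ring_large 0.84 [114.7, 229.5, 150.9, 259.0] 131.0 243.0 768 [156. 166. 164.] [ 0.62  -0.273  0.012]
ring_medium 0.62 [146.7, 192.9, 172.5, 212.1] 160.0 203.0 333 [147. 157. 155.] [ 0.486 -0.248  0.012]
ring_small 0.77 [218.6, 194.6, 233.5, 206.6] 225.0 199.0 208 [138. 147. 146.] [ 0.472 -0.102  0.012]
bushing_long 0.9 [171.9, 241.5, 193.4, 271.7] 180.0 256.0 499 [26. 50. 92.] [ 0.658 -0.168  0.012]
bushing_long 0.83 [196.4, 254.5, 221.1, 289.0] 207.0 271.0 519 [26. 51. 94.] [ 0.696 -0.113  0.012]
bushing_long 0.66 [212.5, 205.3, 226.7, 229.8] 221.0 220.0 343 [29. 52. 93.] [ 0.546 -0.103  0.012]
bushing_short 0.77 [389.4, 234.9, 407.9, 254.8] 399.0 245.0 316 [140. 149. 147.] [0.626 0.257 0.012]
tube 0.78 [283.1, 204.2, 321.8, 259.2] 303.0 233.0 1642 [189. 195. 192.] [0.591 0.068 0.012]
tube 0.52 [214.6, 224.9, 231.2, 260.3] 221.0 245.0 424 [140. 150. 148.] [ 0.626 -0.095  0.012]
side [0.277 0.33  0.636]
ring_large 0.61 [338.1, 130.7, 364.9, 154.0] 351.0 143.0 567 [170. 176. 173.] [ 
[... 243 characters left out ...]
9.3, 214.3, 371.2, 236.4] 361.0 225.0 294 [157. 162. 160.] [ 0.468 -0.101  0.012]
bushing_long 0.71 [293.9, 133.9, 307.0, 163.3] 297.0 151.0 342 [29. 49. 86.] [ 0.686 -0.174  0.012]
bushing_long 0.67 [260.1, 141.7, 277.0, 169.1] 268.0 156.0 350 [30. 49. 87.] [ 0.723 -0.121  0.012]
bushing_long 0.63 [309.9, 178.1, 326.9, 209.5] 317.0 192.0 408 [30. 49. 86.] [ 0.579 -0.111  0.012]
bushing_short 0.85 [138.9, 288.6, 166.0, 312.3] 153.0 302.0 429 [156. 161. 159.] [0.635 0.253 0.012]
spindle 0.74 [278.4, 285.4, 328.5, 337.0] 303.0 310.0 1970 [226. 228. 226.] [0.44  0.1   0.012]
tube 0.93 [219.7, 203.5, 266.6, 263.2] 242.0 234.0 2062 [182. 184. 181.] [0.621 0.06  0.012]
wrist [ 0.265 -0.488  0.373]
```

View pics/scene0.png

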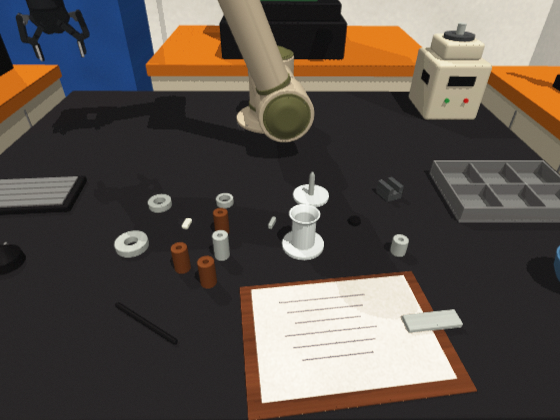

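View pics/side0.png

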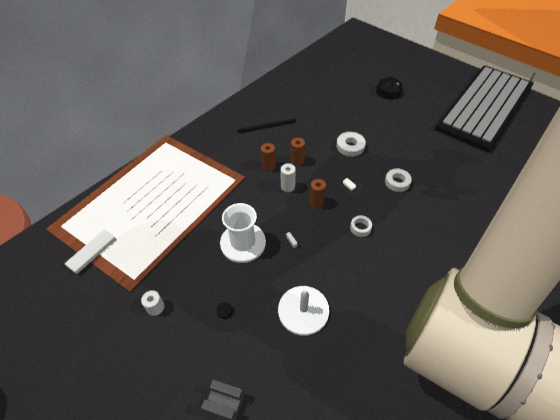

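```bash
cat >> h.py <<'E'
from scipy.optimize import least_squares
G={'ring_large':[(64,0),(64,16)],'ring_medium':[(52,0),(52,16)],'ring_small':[(40,0),(40,16)],'bushing_long':[(30,0),(30,54)],'bushing_short':[(30,0),(30,34)],
'spindle':[(84,0),(84,8),(13,60),(4,68)],'tube':[(84,0),(84,8),(46,8),(46,70),(60,82)]}
a=np.linspace(0,2*np.pi,60,endpoint=False)
def pts(n): return np.concatenate([np.c_[d/2e3*np.cos(a),d/2e3*np.sin(a),0*a+z/1e3] for d,z in G[n]])
def prect(s,n,X):
    P=(pts(n)+X)@np.array(s['R']).T+np.array(s['t']);p=P@np.array(s['camera_matrix']).T;p=p[:,:2]/p[:,2:]
    return np.r_[p.min(0),p.max(0)]
def mrect(m):
    v,u=np.nonzero(m);return np.array([u.min(),v.min(),u.max()+1,v.max()+1.])
def fit(n,obs,x0,fz=True):
    f=lambda X:np.concatenate([prect(s,n,X)-q for s,q in obs])
    if not fz:
        g=least_squares(lambda X:f([*X,0]),x0[:2],loss='soft_l1');return np.r_[g.x,0],f([*g.x,0])
    g=least_squares(f,x0,loss='soft_l1');return g.x,f(g.x)
E
python3 - <<'E'
from h import *
np.set_printoptions(precision=4,suppress=True)
S={c:snap(c) for c in ['scene','side']}
D={(n,c):spotter.outline_of(n,c) for n in N for c in S}
exp={'ring_large':(.615,-.27),'ring_medium':(.48,-.247),'ring_small':(.47,-.1),'bushing_short':(.63,.255),'spindle':(.44,.1),'tube':(.6,.064),'bushing_long':(.62,-.1)}
# all near bushings: allow class bushing_long/other
def pick(c,X,n):
    q=prect(S[c],n,X);best=None
    for m in N:
        for d in D[m,c]:
            R=np.array(d['rect']);e=np.abs(R-q).max()
            if best is None or e<best[0]:best=(e,R,m,d['p'])
    return best
for n,xy in list(exp.items())+[('bushing_long',p) for p in [(.646,-.168),(.68,-.113),(.534,-.103)]]:
    for it in range(2):
        X=[*xy,0] if it==0 else x
        b={c:pick(c,X,n) for c in S}
        use=[(S[c],b[c][1]) for c in S if b[c][0]<14]
        if not use: x=np.array(X);break
        x,res=fit(n,use,X,len(use)>1)
    print(n,x,res,[(round(b[c][0]),b[c][2]) for c in S])
# spindle: white blob threshold near predicted rect
for c,bx in [('scene',(285,165,335,210)),('side',(270,278,336,340))]:
    im=S[c]['image'];l,t,rr,bb=bx;cv2.imwrite(f'pics/sp_{c}.png',cv2.resize(im[t-5:bb+5,l-5:rr+5],None,fx=5,fy=5))
E
```

```text
ring_large [ 0.6161 -0.2724  0.    ] [ 0.0016  0.4177 -0.0018 -0.3563] [(0, 'ring_large'), (51, 'ring_medium')]
ring_medium [ 0.4816 -0.2491  0.    ] [ 0.5928  1.3249 -0.9261 -1.1752 -3.0156 -1.6035  1.4495  1.9564] [(1, 'ring_medium'), (3, 'ring_medium')]
ring_small [ 0.4696 -0.1066 -0.006 ] [ 0.6833  3.0078  1.0095 -0.126   0.104   0.0438  1.2783 -2.0958] [(3, 'ring_small'), (2, 'ring_small')]
bushing_short [ 0.6303  0.2532 -0.0018] [-0.2133 -1.1775 -2.1298  0.744   0.0868 -0.3687 -3.9541  0.9873] [(2, 'bushing_short'), (4, 'bushing_short')]
spindle [ 0.4425  0.0939 -0.0051] [ 1.002   0.2407  0.0284  0.0692 -0.4472  0.385   1.6    -0.8803] [(1, 'spindle'), (2, 'spindle')]
tube [0.6099 0.0687 0.0023] [-1.3482  0.3771  0.6527 -0.381   0.2916 -0.9245 -0.4877  1.5036] [(1, 'tube'), (2, 'tube')]
bushing_long [ 0.6387 -0.0906  0.0013] [-1.7153  1.1751  1.7709 -1.4007  0.9067 -0.1182 -1.0624  0.1325] [(2, 'bushing_long'), (1, 'bushing_long')]
bushing_long [ 0.6787 -0.1635  0.0002] [ 0.0734 -0.4695 -0.9771  0.0848 -1.3912 -0.2961  0.2221  1.8489] [(1, 'bushing_long'), (2, 'bushing_long')]
bushing_long [ 0.7103 -0.1089  0.0048] [-0.6235  0.8229  1.2051 -0.5427  0.644  -4.0043 -0.352   1.31  ] [(1, 'bushing_long'), (4, 'bushing_long')]
bushing_long [ 0.5669 -0.096   0.0006] [ 0.6988 -0.0214  4.6332  3.7841  0.6874 -0.2032  0.9989 -2.3019] [(2, 'bushing_long'), (7, 'bushing_long')]
```

```bash
cat >> h.py <<'E'
def blob(s,n,X,thr=70,pad=7):
    """grey bright component in predicted rect"""
    im=s['image'].astype(int);q=prect(s,n,X);l,t=(q[:2]-pad).astype(int);rr,b=(q[2:]+pad).astype(int)
    m=np.zeros(im.shape[:2],np.uint8);sub=im[t:b,l:rr];m[t:b,l:rr]=(sub.min(2)>thr)
    k,lab,st,_=cv2.connectedComponentsWithStats(m);i=1+np.argmax(st[1:,4]);return mrect(lab==i)
E
python3 - <<'E'
from h import *
np.set_printoptions(precision=4,suppress=True)
S={c:snap(c) for c in ['scene','side']}
E={'ring_large':(.616,-.272),'ring_medium':(.48,-.249),'ring_small':(.47,-.107),'bushing_short':(.63,.253),'spindle':(.4425,.094),'tube':(.61,.069),'bushing_long':(.639,-.091)}
for n,xy in E.items():
    ob=[(s,blob(s,n,[*xy,0])) for s in S.values()]
    x,res=fit(n,ob,[*xy,0]);y,_=fit(n,ob,xy,False);print(n,x,y[:2],res.round(1))
E
```

```text
ring_large [ 0.6143 -0.2744 -0.0026] [ 0.6148 -0.2735] [-0.2  0.1  0.1 -0.2 -0.   0.4 -0.1 -0.3]
ring_medium [ 0.4777 -0.2508 -0.0019] [ 0.4779 -0.2499] [ 0.1  0.4 -0.2 -0.4 -0.2  0.   0.1  0.1]
ring_small [ 0.468  -0.1041 -0.0029] [ 0.4678 -0.103 ] [-0.6 -0.3 -0.6 -0.4 -0.2  0.3 -0.6  0.4]
bushing_short [ 0.6316  0.255  -0.002 ] [0.6313 0.2551] [-1.2 -0.2 -0.   0.1 -0.9  0.1  0.1  0.1]
spindle [ 0.4427  0.0945 -0.0037] [0.4422 0.0956] [ 3.   1.3 -1.2 -5.1  0.4  0.6 -0.5 -0.7]
tube [0.6076 0.0713 0.0065] [0.6111 0.069 ] [ 1.7  3.9 -3.2 -5.8  0.1 -0.5 -0.3  0.4]
bushing_long [ 0.6412 -0.092  -0.0023] [ 0.6412 -0.0914] [-0.3 -0.4 -0.2  0.1  0.   0.1 -0.6  0.4]
```

Call:
drive_tool:
  moves:
    - [0.04,0,0,0,0,7]
    - [0.04,0,0,0,0,7]
    - [0.04,0,0,0,0,6.5]
    - [0.04,-0.028,0.01,0,0,0]
    - [0.04,-0.028,0.01,0,0,0]
  grip: 0
  force: 50

```text
t: 2.6
ee_pos: [0.3901, -0.4306, 0.211]
ee_rot: [3.141, -0.001, 0.0]
ft_force: [0.2, -0.8, 0.2]
grip_width: 0.0857
grip_force: 0.0
```

Call:
drive_tool:
  moves:
    - [0.04,-0.028,0.01,0,0,0]
    - [0.04,-0.028,0.01,0,0,0]
    - [0.04,-0.028,0.01,0,0,0]
    - [0.04,-0.028,0.01,0,0,0]
    - [0.03,-0.028,0.01,0,0,0]

```text
t: 3.1
ee_pos: [0.5807, -0.2897, 0.1607]
ee_rot: [3.142, 0.001, 0.0]
ft_force: [0.2, 0.0, 1.1]
grip_width: 0.0859
grip_force: 0.0
```

```bash
cat >> h.py <<'E'
from scipy.spatial.transform import Rotation as Ro
def to(x,y,z,yaw=0):
    o=r.observe();p=np.array(o['ee_pos']);R=Ro.from_rotvec(o['ee_rot']).as_matrix()
    d=R.T@(np.array([x,y,z])-p);ps=np.degrees(np.arctan2(R[1,0],R[0,0]))
    print('t',round(o['t'],2),'pos',p.round(4),'yaw',ps.round(2),'tilt',(R[:2,2]).round(4),'tool delta mm',(d*1e3).round(1),'turn',round(ps-yaw,1),'w',o['grip_width'],'F',o['grip_force'],np.round(o['ft_force'],1))
E
python3 - <<'E'
from h import *
to(.6148,-.2735,-.002)
s=snap('side');c=snap('scene')
for n,xy in [('tube',(.61,.069)),('spindle',(.4425,.095))]: print(n,fit(n,[(s,blob(s,n,[*xy,0]))],[*xy,0],False))
snap('wrist','w1')
E
```

```text
t 3.1 pos [ 0.5807 -0.2897  0.1607] yaw 0.04 tilt [ 0.0003 -0.    ] tool delta mm [ 34.1 -16.2 162.7] turn 0.0 w 0.08590664897262962 F 0.0 [0.2 0.  1.1]
tube (array([0.61093684, 0.0684918 , 0.        ]), array([ 0.45646154, -0.09962868, -0.4628404 ,  0.12451736]))
spindle (array([0.44159669, 0.09598132, 0.        ]), array([ 0.270896  ,  0.54215029, -0.26915492, -0.42639568]))
```

View pics/w1.png

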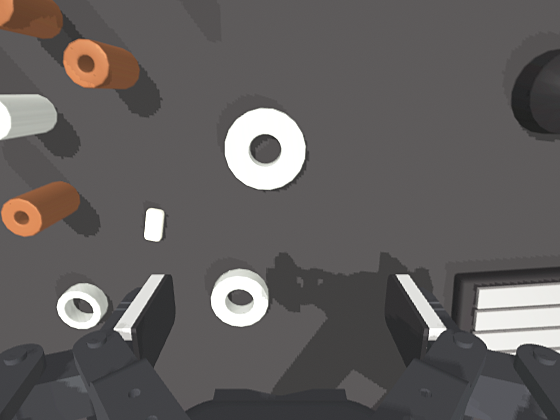

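Run:
```python
from h import *
np.set_printoptions(precision=4,suppress=True)
to(.6148,-.2735,-.002)
s=snap('wrist')
for n,xy in [('ring_large',(.6148,-.2735)),('ring_medium',(.478,-.25))]:
    b=blob(s,n,[*xy,0],150);print(n,b,fit(n,[(s,b)],[*xy,0],False))
```

```text
t 3.25 pos [ 0.5799 -0.2892  0.1602] yaw 0.21 tilt [-0.0013  0.0011] tool delta mm [ 35.2 -15.4 162.2] turn 0.2 w 0.08553050198752826 F 0.0 [-0.4  0.2 -0.4]
ring_large [222. 106. 302. 188.] (array([ 0.6144, -0.2755,  0.    ]), array([-0.808 , -0.2885,  0.8081,  0.3704]))
ring_medium [208. 267. 266. 325.] (array([ 0.478 , -0.2513,  0.    ]), array([-0.2536, -0.4723,  0.2669,  0.5284]))
```

Call:
drive_tool:
  moves:
    - [0.017,-0.008,0.03,0,0,0]
    - [0.017,-0.008,0.03,0,0,0]
    - [0,0,0.03,0,0,0]
    - [0,0,0,0,0,0]
    - [0,0,0,0,0,0]

```text
t: 3.8
ee_pos: [0.6123, -0.2766, 0.0724]
ee_rot: [3.141, -0.002, 0.001]
ft_force: [-0.1, -0.0, -0.1]
grip_width: 0.0852
grip_force: 0.0
```

Run:
```python
from h import *
np.set_printoptions(precision=4,suppress=True)
to(.6148,-.2735,-.002)
s=snap('wrist','w2')
for n,xy in [('ring_large',(.6148,-.2735))]:
    b=blob(s,n,[*xy,0],150);print(n,b,fit(n,[(s,b)],[*xy,0],False))
```

```text
t 3.8 pos [ 0.6123 -0.2766  0.0724] yaw -0.09 tilt [ 0.0005 -0.0005] tool delta mm [ 2.4 -3.1 74.4] turn -0.1 w 0.0852287974694033 F 0.0 [-0.1 -0.  -0.1]
ring_large [222. 168. 331. 275.] (array([ 0.6149, -0.2752,  0.    ]), array([-0.5222, -0.8243,  0.5231,  1.1831]))
```

Call:
drive_tool:
  moves:
    - [0.002,-0.002,0.035,0,0,0]
    - [0,0,0.025,0,0,0]
    - [0,0,0.013,0,0,0]
    - [0,0,0,0,0,0]
    - [0,0,0,0,0,0]

```text
t: 4.35
ee_pos: [0.6154, -0.2741, 0.0002]
ee_rot: [3.14, -0.001, 0.004]
ft_force: [-0.4, 0.2, 0.0]
grip_width: 0.085
grip_force: 0.0
```

Call:
drive_tool:
  moves:
    - [0,0,0,0,0,0]
    - [0,0,0,0,0,0]
    - [0,0,0,0,0,0]
    - [0,0,0,0,0,0]
    - [0,0,0,0,0,0]
  grip: 1
  force: 60

```text
t: 4.85
ee_pos: [0.6155, -0.2739, 0.0008]
ee_rot: [3.14, 0.0, 0.004]
ft_force: [-2.8, 0.2, 8.9]
grip_width: 0.061
grip_force: 64.1
```

Run:
```python
from h import *
to(.4425,.0955,.1)
s=snap('wrist','w3')
c=snap('side')['image'];cv2.imwrite('pics/s3.png',cv2.resize(c[80:220,270:470],None,fx=4,fy=4))
```

```text
t 4.85 pos [ 0.6155 -0.2739  0.0008] yaw 0.01 tilt [ 0.0028 -0.0021] tool delta mm [-172.6 -369.2 -100.4] turn 0.0 w 0.060985035386897014 F 64.0718774870038 [-2.8  0.2  8.9]
```

View pics/s3.png

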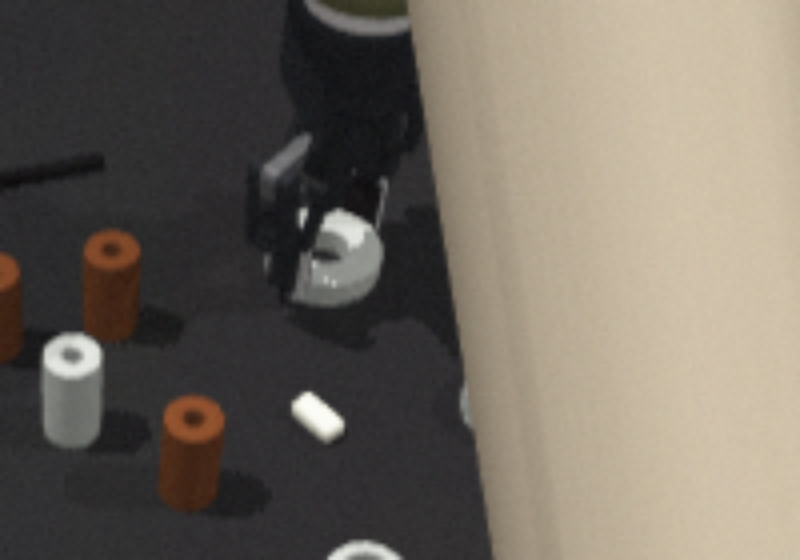

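Call:
drive_tool:
  moves:
    - [0,0,-0.03,0,0,0]
    - [0,0,-0.04,0,0,0]
    - [-0.01,-0.01,-0.03,0,0,0]
    - [-0.02,-0.045,-0.005,0,0,0]
    - [-0.02,-0.045,0,0,0,0]

```text
t: 5.45
ee_pos: [0.5644, -0.1729, 0.105]
ee_rot: [3.14, -0.003, 0.005]
ft_force: [0.8, 1.0, -2.3]
grip_width: 0.0609
grip_force: 67.5
```

Call:
drive_tool:
  moves:
    - [-0.02,-0.045,0,0,0,0]
    - [-0.02,-0.045,0,0,0,0]
    - [-0.02,-0.045,0,0,0,0]
    - [-0.02,-0.045,0,0,0,0]
    - [-0.02,-0.045,0,0,0,0]

```text
t: 5.95
ee_pos: [0.4637, 0.0533, 0.1039]
ee_rot: [3.142, -0.001, 0.001]
ft_force: [0.6, 0.1, -3.1]
grip_width: 0.0606
grip_force: 67.5
```

Call:
drive_tool:
  moves:
    - [-0.013,-0.02,0,0,0,0]
    - [-0.01,-0.015,0,0,0,0]
    - [0,-0.01,0,0,0,0]
    - [0,0,0,0,0,0]
    - [0,0,0,0,0,0]

```text
t: 6.45
ee_pos: [0.4425, 0.0963, 0.1035]
ee_rot: [3.141, -0.0, 0.001]
ft_force: [0.2, -0.2, -2.9]
grip_width: 0.0611
grip_force: 67.5
```

Run:
```python
from h import *
np.set_printoptions(precision=4,suppress=True)
to(.442,.0955,.1)
s=snap('wrist','w4');print('tip px',proj(s,[.442,.0957,.068]))
c=snap('scene');n='spindle';print(fit(n,[(c,mrect(spotter.outline_of(n,'scene')[0]['pixels']))],[.442,.095,0],False) if spotter.outline_of(n,'scene') else 0)
c=c['image'];cv2.imwrite('pics/s4.png',np.hstack([cv2.resize(c[110:260,250:350],(400,600)),cv2.resize(s['image'],(400,300))[[*range(300),*([0]*300)]]]))
```

```text
t 6.45 pos [0.4425 0.0963 0.1035] yaw -0.0 tilt [ 0.0009 -0.0002] tool delta mm [-0.5  0.8  3.5] turn -0.0 w 0.06114623787390559 F 67.46555183082819 [ 0.2 -0.2 -2.9]
tip px [279.9836 246.2792]
(array([0.4476, 0.0966, 0.    ]), array([-0.0094,  0.0942,  0.0093, -0.0843]))
```

View pics/s4.png

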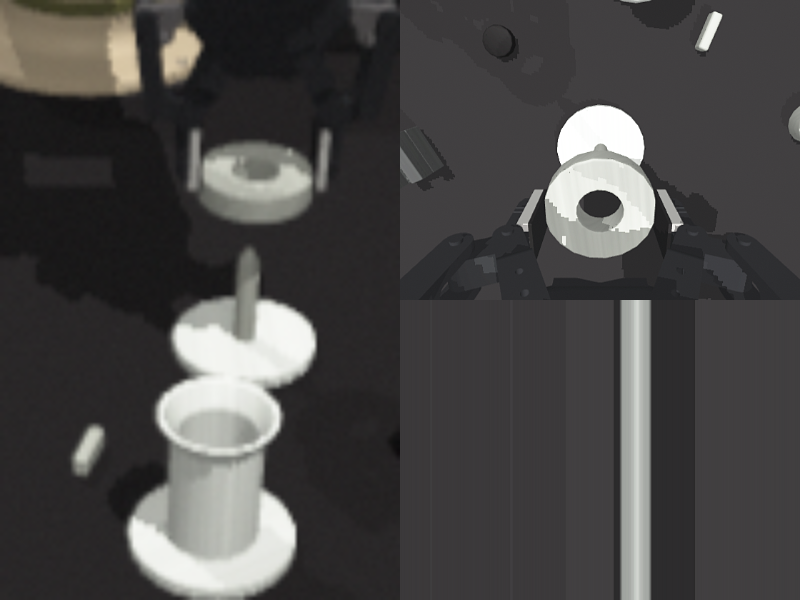

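Run:
```python
from h import *
np.set_printoptions(precision=4,suppress=True)
s=snap('wrist');im=s['image'].min(2)
m=(im>120)
rows=np.nonzero(m[100:180,280])[0][0]+100
v=200;sl=m[195:205];cols=np.nonzero(m[150:215,180:340].any(0))[0]+180
print('foot top row',rows,'cols',cols.min(),cols.max())
q=lambda X:(lambda p:np.r_[p.min(0),p.max(0)])(np.array([proj(s,[X[0]+.042*np.cos(t),X[1]+.042*np.sin(t),.008]) for t in a]))
for X in [(.4425,.0955),(.4476,.0955)]:print(X,q(X))
# ring: hole rays
for st in [s]:
    print('ring pred',proj(st,[.4417,.0963,.1195]))
to(.4425,.0955,.01)
cv2.imwrite('pics/w5.png',s['image'][100:400,150:420])
```

```text
foot top row 146 cols 220 339
(0.4425, 0.0955) [218.5162 148.2687 341.1564 265.2175]
(0.4476, 0.0955) [218.1232 140.35   341.5318 258.7706]
ring pred [278.2001 299.1025]
t 6.7 pos [0.442  0.0962 0.1032] yaw -0.06 tilt [-0.0001 -0.    ] tool delta mm [ 0.5  0.7 93.2] turn -0.1 w 0.06085221965584083 F 67.4678410962224 [ 0.4  1.1 -2.9]
```

View pics/w5.png

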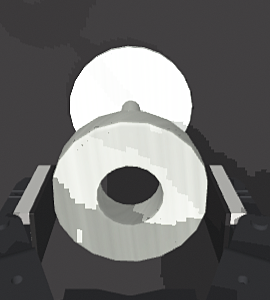

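The wrist view shows the ring level, its hole at about (280, 293) and the spindle foot behind it (top row 146), which agrees with the measured axis. Lowering.

Call:
drive_tool:
  moves:
    - [0,0,0.025,0,0,0]
    - [0,0,0.025,0,0,0]
    - [0,0,0.02,0,0,0]
    - [0,0,0.015,0,0,0]
    - [0,0,0,0,0,0]

```text
t: 7.2
ee_pos: [0.441, 0.0964, 0.0169]
ee_rot: [-3.141, 0.001, 0.005]
ft_force: [-0.0, 0.1, -3.3]
grip_width: 0.0609
grip_force: 67.4
```

Call:
drive_tool:
  moves:
    - [0,0,0.004,0,0,0]
    - [0,0,0.003,0,0,0]
    - [0,0,0,0,0,0]
    - [0,0,0,0,0,0]
    - [0,0,0,0,0,0]

```text
t: 7.7
ee_pos: [0.4419, 0.0967, 0.0117]
ee_rot: [3.142, 0.0, 0.001]
ft_force: [0.9, 0.1, -3.2]
grip_width: 0.0607
grip_force: 67.5
```

Call:
drive_tool:
  moves:
    - [0,0,0.002,0,0,0]
    - [0,0,0,0,0,0]
    - [0,0,0,0,0,0]
    - [0,0,0,0,0,0]
    - [0,0,0,0,0,0]

```text
t: 8.2
ee_pos: [0.4417, 0.0967, 0.0093]
ee_rot: [-3.142, 0.0, -0.0]
ft_force: [0.1, -0.6, -2.7]
grip_width: 0.0607
grip_force: 67.5
```

Call:
drive_tool:
  moves:
    - [0,0,0,0,0,0]
    - [0,0,0,0,0,0]
    - [0,0,0,0,0,0]
    - [0,0,0,0,0,0]
    - [0,0,-0.02,0,0,0]
  grip: 0

```text
t: 8.7
ee_pos: [0.4407, 0.0967, 0.0282]
ee_rot: [-3.141, 0.0, 0.006]
ft_force: [0.8, -1.0, -0.3]
grip_width: 0.0852
grip_force: 0.0
```

Call:
drive_tool:
  moves:
    - [0,0,-0.04,0,0,0]
    - [0,0,-0.04,0,0,0]
    - [0,0.02,-0.02,0,0,0]
    - [0,0.05,0,0,0,0]
    - [0.005,0.05,0,0,0,0]

```text
t: 9.2
ee_pos: [0.4464, -0.0239, 0.1302]
ee_rot: [3.141, 0.004, 0.003]
ft_force: [0.5, 0.5, -0.2]
grip_width: 0.0851
grip_force: 0.0
```

Call:
drive_tool:
  moves:
    - [0.005,0.05,0,0,0,0]
    - [0.005,0.05,0,0,0,0]
    - [0.005,0.05,0,0,0,0]
    - [0.005,0.05,0,0,0,0]
    - [0.005,0.025,0,0,0,0]

```text
t: 9.7
ee_pos: [0.4714, -0.2509, 0.1292]
ee_rot: [3.141, -0.005, 0.001]
ft_force: [-0.2, 1.2, -0.5]
grip_width: 0.0857
grip_force: 0.0
```

Run:
```python
from h import *
np.set_printoptions(precision=4,suppress=True)
to(.478,-.2505,.004)
s=snap('wrist')
n='ring_medium';xy=(.478,-.2505)
b=blob(s,n,[*xy,0],150);print(n,b,fit(n,[(s,b)],[*xy,0],False))
s=snap('side');n='ring_large'
b=blob(s,n,[.443,.096,.008],70);print(n,b,prect(s,n,np.array([.443,.096,.008])))
c=snap('scene');cv2.imwrite('pics/a.png',np.hstack([cv2.resize(c['image'][150:270,260:360],(400,480)),cv2.resize(s['image'][260:360,260:350],(400,480))]))
```

```text
t 9.7 pos [ 0.4714 -0.2509  0.1292] yaw -0.16 tilt [ 0.0005 -0.0009] tool delta mm [  6.5  -0.5 125.2] turn -0.2 w 0.0857008672340143 F 0.0 [-0.2  1.2 -0.5]
ring_medium [244. 154. 319. 226.] (array([ 0.4789, -0.2528,  0.    ]), array([ 1.6924, -0.4489, -1.6945,  0.4114]))
ring_large [278. 285. 330. 334.] [283.7048 285.9616 323.6154 327.0006]
```

View pics/a.png

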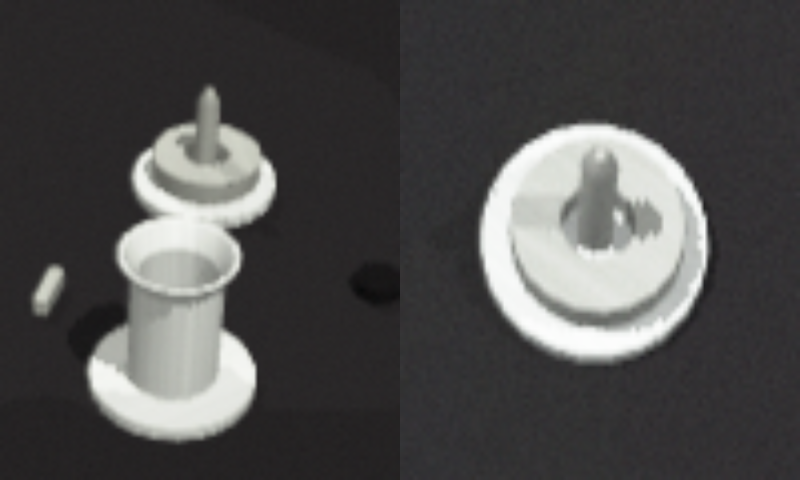

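The large ring lies flat on the foot with the post through it. Next, the medium ring.

Call:
drive_tool:
  moves:
    - [0.004,0,0.04,0,0,0]
    - [0.002,0,0.04,0,0,0]
    - [0,0,0.03,0,0,0]
    - [0,0,0.014,0,0,0]
    - [0,0,0,0,0,0]

```text
t: 10.35
ee_pos: [0.4766, -0.245, 0.0037]
ee_rot: [-3.139, -0.002, 0.005]
ft_force: [0.7, 0.2, 0.7]
grip_width: 0.0858
grip_force: 0.0
```

Call:
drive_tool:
  moves:
    - [0,0,0,0,0,0]
    - [0,0,0,0,0,0]
    - [0,0,0,0,0,0]
    - [0,0,0,0,0,0]
    - [0,0,0,0,0,0]
  grip: 1

```text
t: 10.85
ee_pos: [0.4782, -0.2472, 0.007]
ee_rot: [3.14, 0.0, 0.004]
ft_force: [-1.2, 1.7, 7.7]
grip_width: 0.0482
grip_force: 61.1
```

Call:
drive_tool:
  moves:
    - [0,0,-0.03,0,0,0]
    - [0,0,-0.04,0,0,0]
    - [0,0,-0.03,0,0,0]
    - [-0.005,-0.045,0,0,0,0]
    - [-0.005,-0.045,0,0,0,0]

```text
t: 11.35
ee_pos: [0.4676, -0.1566, 0.1067]
ee_rot: [3.14, -0.003, 0.004]
ft_force: [0.6, 0.7, -0.7]
grip_width: 0.0485
grip_force: 63.6
```

Call:
drive_tool:
  moves:
    - [-0.005,-0.05,0,0,0,0]
    - [-0.005,-0.05,0,0,0,0]
    - [-0.005,-0.05,0,0,0,0]
    - [-0.005,-0.05,0,0,0,0]
    - [-0.005,-0.03,0,0,0,0]

```text
t: 11.85
ee_pos: [0.4417, 0.0749, 0.106]
ee_rot: [-3.141, -0.003, -0.001]
ft_force: [0.1, 0.0, -1.9]
grip_width: 0.0482
grip_force: 63.6
```

Run:
```python
from h import *
np.set_printoptions(precision=4,suppress=True)
to(.443,.0957,.1)
s=snap('wrist');cv2.imwrite('pics/b.png',s['image'][100:400,150:420])
```

```text
t 11.85 pos [0.4417 0.0749 0.106 ] yaw 0.1 tilt [0.0008 0.0004] tool delta mm [  1.3 -20.8   6. ] turn 0.1 w 0.04822265111708091 F 63.57501648017205 [ 0.1  0.  -1.9]
```

Call:
drive_tool:
  moves:
    - [0.001,-0.02,0,0,0,0]
    - [0,0,0,0,0,0]
    - [0,0,0,0,0,0]
    - [0,0,0,0,0,0]
    - [0,0,0,0,0,0]

```text
t: 12.4
ee_pos: [0.4438, 0.0912, 0.1054]
ee_rot: [3.142, -0.002, 0.0]
ft_force: [0.0, 0.2, -1.7]
grip_width: 0.0481
grip_force: 63.6
```

Run:
```python
from h import *
np.set_printoptions(precision=4,suppress=True)
to(.443,.0957,.03)
s=snap('wrist');c=snap('scene')['image']
cv2.imwrite('pics/b.png',np.hstack([s['image'][100:400,150:420],cv2.resize(c[130:230,260:360],(300,300))]))
```

```text
t 12.4 pos [0.4438 0.0912 0.1054] yaw -0.07 tilt [ 0.0001 -0.0001] tool delta mm [-0.8 -4.5 75.4] turn -0.1 w 0.048109432782057725 F 63.57835403527133 [ 0.   0.2 -1.7]
```

View pics/b.png

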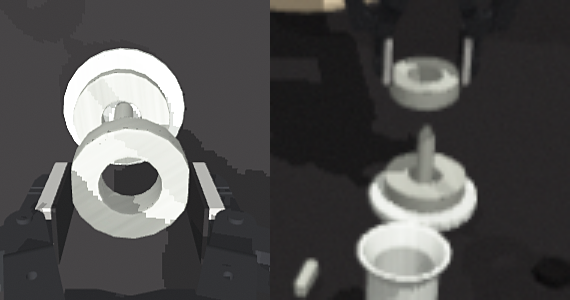

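The medium ring is level and slightly right of the post; the correction is 4.5 mm in y.

Call:
drive_tool:
  moves:
    - [0,-0.004,0.01,0,0,0]
    - [0,0,0.02,0,0,0]
    - [0,0,0.02,0,0,0]
    - [0,0,0.02,0,0,0]
    - [0,0,0,0,0,0]

```text
t: 13.0
ee_pos: [0.4422, 0.0961, 0.0331]
ee_rot: [-3.141, 0.0, 0.008]
ft_force: [0.2, 0.5, -1.1]
grip_width: 0.0482
grip_force: 63.5
```

Call:
drive_tool:
  moves:
    - [0,0,0.003,0,0,0]
    - [0,0,0.001,0,0,0]
    - [0,0,0,0,0,0]
    - [0,0,0,0,0,0]
    - [0,0,0,0,0,0]

```text
t: 13.5
ee_pos: [0.4439, 0.096, 0.0317]
ee_rot: [3.142, 0.0, 0.001]
ft_force: [-0.5, 0.2, -0.7]
grip_width: 0.048
grip_force: 63.6
```

Run:
```python
from h import *
to(.443,.0957,.03)
c=snap('scene')['image'];s=snap('wrist')['image']
cv2.imwrite('pics/c.png',np.hstack([s[100:400,150:420],cv2.resize(c[130:230,260:360],(300,300))]))
```

```text
t 13.5 pos [0.4439 0.096  0.0317] yaw 0.0 tilt [ 0.0008 -0.    ] tool delta mm [-0.9  0.3  1.7] turn 0.0 w 0.04797506824353423 F 63.566511537646875 [-0.5  0.2 -0.7]
```

View pics/c.png

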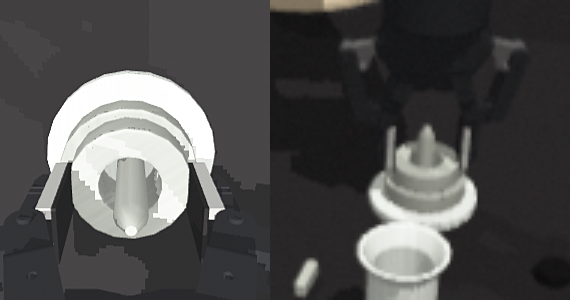

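Call:
drive_tool:
  moves:
    - [0,0,0.002,0,0,0]
    - [0,0,0.001,0,0,0]
    - [0,0,0,0,0,0]
    - [0,0,0,0,0,0]
    - [0,0,0,0,0,0]

```text
t: 14.1
ee_pos: [0.444, 0.096, 0.0308]
ee_rot: [3.141, 0.001, 0.004]
ft_force: [-9.6, -0.3, 36.7]
grip_width: 0.0483
grip_force: 67.7
```

Call:
drive_tool:
  moves:
    - [0,0,0,0,0,0]
    - [0,0,0,0,0,0]
    - [0,0,0,0,0,0]
    - [0,0,0,0,0,0]
    - [0,0,-0.02,0,0,0]
  grip: 0

```text
t: 14.6
ee_pos: [0.4426, 0.096, 0.0469]
ee_rot: [-3.141, 0.0, 0.007]
ft_force: [-0.2, 0.0, 0.4]
grip_width: 0.0856
grip_force: 0.0
```

Call:
drive_tool:
  moves:
    - [0,0,-0.04,0,0,0]
    - [0,0,-0.04,0,0,0]
    - [0.005,0.05,0,0,0,0]
    - [0.005,0.05,0,0,0,0]
    - [0.005,0.05,0,0,0,0]

```text
t: 15.1
ee_pos: [0.4586, -0.0548, 0.1286]
ee_rot: [3.141, 0.002, 0.001]
ft_force: [0.3, 0.3, 0.1]
grip_width: 0.0854
grip_force: 0.0
```

Call:
drive_tool:
  moves:
    - [0.005,0.03,0,0,0,0]
    - [0.004,0.02,0,0,0,0]
    - [0,0,0,0,0,0]
    - [0,0,0,0,0,0]
    - [0,0,0,0,0,0]

```text
t: 15.6
ee_pos: [0.4673, -0.1022, 0.1282]
ee_rot: [-3.141, -0.002, 0.001]
ft_force: [-0.3, 0.7, -0.5]
grip_width: 0.0854
grip_force: 0.0
```

Run:
```python
from h import *
np.set_printoptions(precision=4,suppress=True)
to(.468,-.1035,.005)
s=snap('wrist')
n='ring_small';xy=(.468,-.1035)
b=blob(s,n,[*xy,0],150);print(n,b,fit(n,[(s,b)],[*xy,0],False))
s=snap('side')['image'];c=snap('scene')['image']
cv2.imwrite('pics/d.png',np.hstack([cv2.resize(c[150:270,260:360],(400,480)),cv2.resize(s[260:360,260:350],(400,480))]))
```

```text
t 15.6 pos [ 0.4673 -0.1022  0.1282] yaw 0.06 tilt [-0.0006  0.0005] tool delta mm [  0.8   1.3 123.2] turn 0.1 w 0.08541930371533728 F 0.0 [-0.3  0.7 -0.5]
ring_small [256. 170. 310. 226.] (array([ 0.4689, -0.1051,  0.    ]), array([-0.4655, -0.5941,  0.4656,  0.6621]))
```

View pics/d.png

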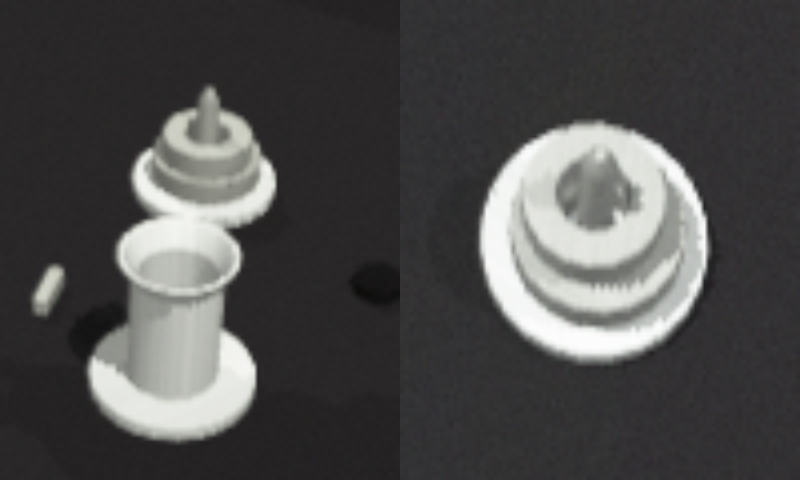

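Call:
drive_tool:
  moves:
    - [0.001,0.002,0.04,0,0,0]
    - [0,0,0.04,0,0,0]
    - [0,0,0.03,0,0,0]
    - [0,0,0.009,0,0,0]
    - [0,0,0,0,0,0]

```text
t: 16.25
ee_pos: [0.4684, -0.1048, 0.0089]
ee_rot: [-3.141, -0.001, 0.003]
ft_force: [0.7, 0.5, 0.2]
grip_width: 0.0852
grip_force: 0.0
```

Call:
drive_tool:
  moves:
    - [0,0,0,0,0,0]
    - [0,0,0,0,0,0]
    - [0,0,0,0,0,0]
    - [0,0,0,0,0,0]
    - [0,0,0,0,0,0]
  grip: 1

```text
t: 16.75
ee_pos: [0.4691, -0.1055, 0.011]
ee_rot: [3.14, 0.0, 0.003]
ft_force: [-2.4, 0.4, 14.2]
grip_width: 0.0358
grip_force: 58.3
```

Call:
drive_tool:
  moves:
    - [0,0,-0.03,0,0,0]
    - [0,0,-0.04,0,0,0]
    - [0,0,-0.03,0,0,0]
    - [-0.006,-0.045,0,0,0,0]
    - [-0.006,-0.045,0,0,0,0]

```text
t: 17.25
ee_pos: [0.4569, -0.015, 0.1106]
ee_rot: [3.141, -0.004, 0.005]
ft_force: [0.8, 0.3, -1.6]
grip_width: 0.0354
grip_force: 60.0
```

Call:
drive_tool:
  moves:
    - [-0.006,-0.05,0,0,0,0]
    - [-0.006,-0.04,0,0,0,0]
    - [-0.002,-0.02,0,0,0,0]
    - [0,0,0,0,0,0]
    - [0,0,0,0,0,0]

```text
t: 17.75
ee_pos: [0.4427, 0.0943, 0.1096]
ee_rot: [3.141, 0.002, 0.001]
ft_force: [-0.3, -1.0, -1.2]
grip_width: 0.0354
grip_force: 60.0
```

Run:
```python
from h import *
to(.4435,.096,.045)
s=snap('wrist')['image'];c=snap('scene')['image']
cv2.imwrite('pics/e.png',np.hstack([s[100:400,150:420],cv2.resize(c[120:220,260:360],(300,300))]))
```

```text
t 17.75 pos [0.4427 0.0943 0.1096] yaw 0.06 tilt [ 0.0007 -0.0003] tool delta mm [ 0.7 -1.7 64.6] turn 0.1 w 0.03544387326904229 F 60.0394843518734 [-0.3 -1.  -1.2]
```

View pics/e.png

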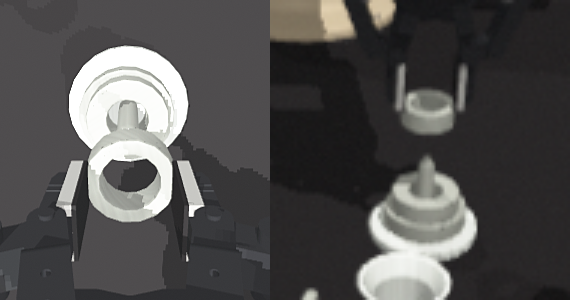

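Call:
drive_tool:
  moves:
    - [0.001,-0.001,0.02,0,0,0]
    - [0,0,0.02,0,0,0]
    - [0,0,0.015,0,0,0]
    - [0,0,0,0,0,0]
    - [0,0,0,0,0,0]

```text
t: 18.35
ee_pos: [0.444, 0.0946, 0.0546]
ee_rot: [3.142, -0.002, -0.0]
ft_force: [-0.1, 0.2, -0.2]
grip_width: 0.0357
grip_force: 60.1
```

Call:
drive_tool:
  moves:
    - [0,0,0.001,0,0,0]
    - [0,0,0.001,0,0,0]
    - [0,0,0,0,0,0]
    - [0,0,0,0,0,0]
    - [0,0,0,0,0,0]

```text
t: 18.85
ee_pos: [0.4437, 0.0954, 0.0525]
ee_rot: [3.142, 0.0, 0.0]
ft_force: [0.2, -0.3, -1.2]
grip_width: 0.0356
grip_force: 60.1
```

Call:
drive_tool:
  moves:
    - [0,0,0.001,0,0,0]
    - [0,0,0,0,0,0]
    - [0,0,0,0,0,0]
    - [0,0,0,0,0,0]
    - [0,0,0,0,0,0]

```text
t: 19.35
ee_pos: [0.4437, 0.0954, 0.0513]
ee_rot: [3.142, 0.0, 0.0]
ft_force: [-0.6, -1.2, -0.0]
grip_width: 0.0356
grip_force: 60.1
```

Call:
drive_tool:
  moves:
    - [0,0,0,0,0,0]
    - [0,0,0,0,0,0]
    - [0,0,0,0,0,0]
    - [0,0,0,0,0,0]
    - [0,0,-0.02,0,0,0]
  grip: 0

```text
t: 19.85
ee_pos: [0.4426, 0.0954, 0.0701]
ee_rot: [-3.141, 0.0, 0.007]
ft_force: [-0.0, 0.2, -0.4]
grip_width: 0.0856
grip_force: 0.0
```

Call:
drive_tool:
  moves:
    - [0,0,-0.04,0,0,0]
    - [0,0,-0.04,0,0,0]
    - [0.03,0.04,0,0,0,0]
    - [0.03,0.04,0,0,0,0]
    - [0.03,0.04,0,0,0,0]

```text
t: 20.35
ee_pos: [0.5345, -0.026, 0.1518]
ee_rot: [3.141, 0.001, 0.001]
ft_force: [0.5, -0.7, 0.6]
grip_width: 0.0855
grip_force: 0.0
```

Call:
drive_tool:
  moves:
    - [0.03,0.04,0,0,0,0]
    - [0.03,0.02,0,0,0,0]
    - [0.02,0.005,0,0,0,0]
    - [0,0,0,0,0,0]
    - [0,0,0,0,0,0]
  grip: 0.4

```text
t: 20.85
ee_pos: [0.6132, -0.0894, 0.1508]
ee_rot: [-3.141, -0.0, 0.002]
ft_force: [1.1, 1.1, 0.8]
grip_width: 0.051
grip_force: 0.0
```

Run:
```python
from h import *
np.set_printoptions(precision=4,suppress=True)
to(.6412,-.0917,.025)
s=snap('wrist')
n='bushing_long';xy=(.6412,-.0917)
b=blob(s,n,[*xy,0],120);print(n,b,fit(n,[(s,b)],[*xy,0],False),r.observe()['q'].round(2) if hasattr(r.observe()['q'],'round') else r.observe()['q'])
sd=snap('side')['image'];c=snap('scene')['image']
cv2.imwrite('pics/f.png',np.hstack([cv2.resize(s['image'],(420,315)),cv2.resize(c[150:220,280:340],(190,315)),cv2.resize(sd[260:350,260:350],(190,315))]))
```

```text
t 20.85 pos [ 0.6132 -0.0894  0.1508] yaw 0.01 tilt [-0.0012  0.0004] tool delta mm [ 28.2   2.4 125.8] turn 0.0 w 0.05103907104643891 F 0.0 [1.1 1.1 0.8]
bushing_long [262. 138. 306. 190.] (array([ 0.6413, -0.0927,  0.    ]), array([-0.5333, -1.2366,  0.5334,  1.0197])) [-0.34  0.56  1.22 -0.    1.36  1.24]
```

View pics/f.png

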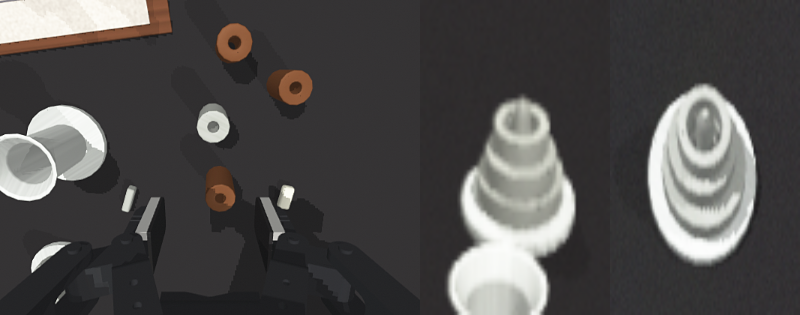

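Three rings are stacked flat on the spindle. Next, the grey long bushing, at wrist pixel (284, 165) and clear of the brown ones.

Call:
drive_tool:
  moves:
    - [0.028,0.0025,0,0,0,0]
    - [0,0,0.03,0,0,0]
    - [0,0,0.03,0,0,0]
    - [0,0,0,0,0,0]
    - [0,0,0,0,0,0]

```text
t: 21.5
ee_pos: [0.6416, -0.0919, 0.0923]
ee_rot: [3.142, 0.001, 0.0]
ft_force: [-0.4, 0.4, 0.6]
grip_width: 0.0515
grip_force: 0.0
```

Run:
```python
from h import *
np.set_printoptions(precision=4,suppress=True)
to(.6412,-.0922,.030)
s=snap('wrist')
n='bushing_long';xy=(.6412,-.0917)
b=blob(s,n,[*xy,0],120);print(n,b,fit(n,[(s,b)],[*xy,0],False))
```

```text
t 21.5 pos [ 0.6416 -0.0919  0.0923] yaw 0.02 tilt [ 0.0002 -0.0001] tool delta mm [-0.4  0.3 62.3] turn 0.0 w 0.05146992726661369 F 0.0 [-0.4  0.4  0.6]
bushing_long [254. 192. 308. 267.] (array([ 0.6417, -0.093 ,  0.    ]), array([-0.9769, -1.8441,  0.9778,  1.4063]))
```

Call:
drive_tool:
  moves:
    - [0,0,0.03,0,0,0]
    - [0,0,0.02,0,0,0]
    - [0,0,0.012,0,0,0]
    - [0,0,0,0,0,0]
    - [0,0,0,0,0,0]

```text
t: 22.05
ee_pos: [0.6424, -0.0924, 0.0309]
ee_rot: [3.141, 0.0, 0.003]
ft_force: [-0.8, -0.3, 0.1]
grip_width: 0.0513
grip_force: 0.0
```

Call:
drive_tool:
  moves:
    - [0,0,0,0,0,0]
    - [0,0,0,0,0,0]
    - [0,0,0,0,0,0]
    - [0,0,0,0,0,0]
    - [0,0,0,0,0,0]
  grip: 1

```text
t: 22.55
ee_pos: [0.6424, -0.0923, 0.0311]
ee_rot: [3.141, -0.0, 0.004]
ft_force: [-0.6, 1.1, 5.1]
grip_width: 0.0286
grip_force: 59.0
```

Call:
drive_tool:
  moves:
    - [0,0,-0.02,0,0,0]
    - [0,0,-0.03,0,0,0]
    - [0,0,-0.04,0,0,0]
    - [0,0,-0.03,0,0,0]
    - [0,-0.02,0,0,0,0]

```text
t: 23.05
ee_pos: [0.6434, -0.0741, 0.1544]
ee_rot: [3.138, -0.004, 0.014]
ft_force: [0.8, 0.1, -2.7]
grip_width: 0.0283
grip_force: 59.7
```

Call:
drive_tool:
  moves:
    - [-0.01,-0.04,0,0,0,0]
    - [-0.01,-0.04,0,0,0,0]
    - [-0.01,-0.04,0,0,0,0]
    - [-0.001,-0.02,0,0,0,0]
    - [0,0,0,0,0,0]

```text
t: 23.55
ee_pos: [0.6093, 0.0715, 0.1484]
ee_rot: [-3.141, -0.006, 0.003]
ft_force: [0.3, -0.7, -2.2]
grip_width: 0.0287
grip_force: 59.7
```

Run:
```python
from h import *
np.set_printoptions(precision=4,suppress=True)
to(.610,.069,.092)
s=snap('wrist');c=snap('scene');sd=snap('side')
X=np.array(r.observe()['ee_pos'])-[0,0,.03]
for k in (c,sd):print('bush',mrect(spotter.outline_of('bushing_long','side' if k is sd else 'scene')[0]['pixels']),prect(k,'bushing_long',X))
for d in spotter.outline_of('tube','wrist')[:1]:print(d['p'],d['rect'],prect(s,'tube',np.array([.61,.069,0])))
cv2.imwrite('pics/g.png',np.hstack([cv2.resize(s['image'],(420,315)),cv2.resize(c['image'][150:270,260:350],(236,315)),cv2.resize(sd['image'][170:270,200:290],(140*2-140,315))]))
```

```text
t 23.55 pos [0.6093 0.0715 0.1484] yaw 0.23 tilt [-0.0021  0.0009] tool delta mm [ 0.8  2.6 56.4] turn 0.2 w 0.028723621878103248 F 59.73662819713354 [ 0.3 -0.7 -2.2]
bush [197. 256. 217. 288.] [297.4004 166.4842 315.6345 200.8579]
bush [228. 176. 248. 211.] [224.1143 173.3704 246.6199 210.339 ]
0.76 [234.6, 136.6, 339.4, 261.6] [230.0205 137.5613 334.6984 268.151 ]
```

View pics/g.png

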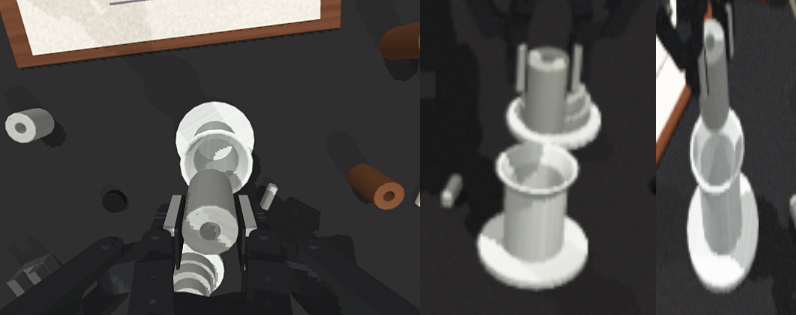

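Call:
drive_tool:
  moves:
    - [0,0,0,0,0,0]
    - [0,0,0.01,0,0,0]
    - [0,0,0,0,0,0]
    - [0,0,0,0,0,0]
    - [0,0,0,0,0,0]

```text
t: 24.35
ee_pos: [0.6107, 0.0678, 0.1393]
ee_rot: [-3.142, -0.0, -0.0]
ft_force: [0.7, -0.2, -2.5]
grip_width: 0.0281
grip_force: 59.7
```

Run:
```python
from h import *
np.set_printoptions(precision=4,suppress=True)
to(.610,.069,.092)
s=snap('wrist')
m=s['image'].min(2)>110
row=m[150:185].any(0);cc=np.nonzero(row)[0];cc=cc[(cc>200)&(cc<370)];print('foot cols',cc.min(),cc.max()+1,'top',np.nonzero(m[100:200,285])[0][0]+100)
p=np.array([proj(s,[.61+.042*np.cos(t),.069+.042*np.sin(t),.008]) for t in a]);print('pred foot',p.min(0),p.max(0))
p=np.array([proj(s,[.61+.030*np.cos(t),.069+.030*np.sin(t),.082]) for t in a]);print('pred rim',p.min(0),p.max(0))
d=spotter.outline_of('tube','wrist')[0];print(d['rect'])
d=spotter.outline_of('bushing_long','wrist');X=np.array(r.observe()['ee_pos']);print([k['rect'] for k in d[:3]],'bush pred',prect(s,'bushing_long',X-[0,0,.03]))
```

```text
t 24.35 pos [0.6107 0.0678 0.1393] yaw 0.0 tilt [0.0001 0.    ] tool delta mm [-0.7 -1.2 47.3] turn 0.0 w 0.02813052482495202 F 59.731255285441875 [ 0.7 -0.2 -2.5]
foot cols 228 334 top 139
pred foot [223.7016 142.6382] [331.3539 246.396 ]
pred rim [225.8027 181.7232] [328.0604 277.2948]
[228.8, 138.1, 334.0, 263.7]
[[506.1, 30.8, 560.0, 81.5], [462.6, 224.5, 546.4, 289.2], [242.6, 224.8, 318.1, 340.2]] bush pred [238.36   222.3107 318.7977 343.3873]
```

Call:
drive_tool:
  moves:
    - [0,0,0.012,0,0,0]
    - [0,0,0.012,0,0,0]
    - [0,0,0.01,0,0,0]
    - [0,0,0,0,0,0]
    - [0,0,0,0,0,0]

```text
t: 25.0
ee_pos: [0.6107, 0.0679, 0.105]
ee_rot: [-3.142, -0.0, 0.001]
ft_force: [-0.2, -0.2, -2.4]
grip_width: 0.0284
grip_force: 59.7
```

Call:
drive_tool:
  moves:
    - [0,0,0.005,0,0,0]
    - [0,0,0.005,0,0,0]
    - [0,0,0.003,0,0,0]
    - [0,0,0,0,0,0]
    - [0,0,0,0,0,0]

```text
t: 25.5
ee_pos: [0.6107, 0.0679, 0.0924]
ee_rot: [-3.142, 0.0, -0.0]
ft_force: [0.0, -0.4, -2.5]
grip_width: 0.0286
grip_force: 59.7
```

Call:
drive_tool:
  moves:
    - [0,0,0,0,0,0]
    - [0,0,0,0,0,0]
    - [0,0,0,0,0,0]
    - [0,0,0,0,0,0]
    - [0,0,-0.01,0,0,0]
  grip: 0.4

```text
t: 26.0
ee_pos: [0.6101, 0.0679, 0.1016]
ee_rot: [-3.141, 0.0, 0.004]
ft_force: [-0.4, -0.1, 0.4]
grip_width: 0.0513
grip_force: 0.0
```

Call:
drive_tool:
  moves:
    - [0,0,-0.03,0,0,0]
    - [0,0,-0.03,0,0,0]
    - [0,-0.04,0,0,0,0]
    - [0.005,-0.05,0,0,0,0]
    - [0.005,-0.05,0,0,0,0]

```text
t: 26.5
ee_pos: [0.6208, 0.2087, 0.1637]
ee_rot: [-3.141, 0.002, -0.002]
ft_force: [1.1, -0.1, 0.4]
grip_width: 0.0514
grip_force: 0.0
```

Call:
drive_tool:
  moves:
    - [0.01,-0.035,0,0,0,0]
    - [0,-0.01,0,0,0,0]
    - [0,0,0,0,0,0]
    - [0,0,0,0,0,0]
    - [0,0,0,0,0,0]

```text
t: 27.0
ee_pos: [0.6307, 0.2507, 0.1628]
ee_rot: [3.141, -0.003, 0.0]
ft_force: [-0.1, -0.5, 0.4]
grip_width: 0.0512
grip_force: 0.0
```

Run:
```python
from h import *
np.set_printoptions(precision=4,suppress=True)
to(.6313,.2548,.015)
s=snap('wrist');n='bushing_short';xy=(.6313,.2548)
b=blob(s,n,[*xy,0],120);print(n,b,fit(n,[(s,b)],[*xy,0],False))
c=snap('scene');sd=snap('side')
for k,w in((c,'scene'),(sd,'side')):
    p=lambda z:np.array([proj(k,[.611+.015*np.cos(t),.068+.015*np.sin(t),z]) for t in a]);q=p(.066);print(w,'long top home',q.min(0),q.max(0),[d['rect'] for d in spotter.outline_of('bushing_long',w)])
    q=p(.1);print('short top home',q.min(0),q.max(0))
cv2.imwrite('pics/h.png',np.hstack([cv2.resize(c['image'][195:265,275:330],(314,400)),cv2.resize(sd['image'][195:265,210:275],(371,400))]))
```

```text
t 27.0 pos [0.6307 0.2507 0.1628] yaw -0.1 tilt [ 0.0001 -0.0002] tool delta mm [  0.5  -4.1 147.8] turn -0.1 w 0.05123052696218481 F 0.0 [-0.1 -0.5  0.4]
bushing_short [257. 177. 295. 214.] (array([0.6289, 0.253 , 0.    ]), array([-0.3711, -5.9574,  0.3713,  3.5088]))
scene long top home [296.5776 213.8189] [312.2336 223.5981] [[213.8, 206.8, 226.1, 236.0], [170.6, 242.2, 190.1, 274.8], [196.2, 253.3, 218.7, 288.2]]
short top home [297.2085 199.6739] [313.3096 209.2592]
side long top home [231.0992 215.1786] [248.543  229.2466] []
short top home [228.9388 202.9314] [247.0779 217.2319]
```

View pics/h.png

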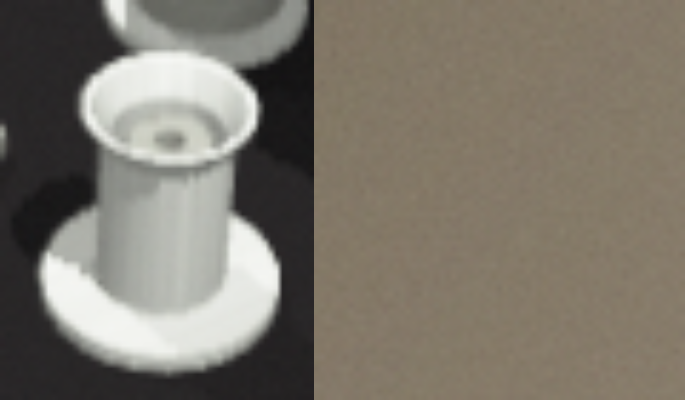

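The long bushing sits home: its top centre is at about (305, 219.5) in the scene view, against a predicted (304.4, 218.7). Next, the short bushing.

Call:
drive_tool:
  moves:
    - [0,-0.003,0.04,0,0,0]
    - [0,0,0.04,0,0,0]
    - [0,0,0,0,0,0]
    - [0,0,0,0,0,0]
    - [0,0,0,0,0,0]

```text
t: 27.75
ee_pos: [0.6318, 0.2555, 0.085]
ee_rot: [-3.141, 0.0, -0.006]
ft_force: [-0.9, 0.7, -0.0]
grip_width: 0.0513
grip_force: 0.0
```

Run:
```python
from h import *
np.set_printoptions(precision=4,suppress=True)
to(.6305,.2545,.018)
s=snap('wrist');n='bushing_short';xy=(.6305,.2545)
d=spotter.outline_of(n,'wrist')[0];print(d['p'],d['rect'],fit(n,[(s,mrect(d['pixels']))],[*xy,0],False))
```

```text
t 27.75 pos [0.6318 0.2555 0.085 ] yaw -0.01 tilt [0.0041 0.0009] tool delta mm [-1.6  1.1 67. ] turn -0.0 w 0.051257464595867774 F 0.0 [-0.9  0.7 -0. ]
0.95 [254.5, 193.1, 308.8, 254.6] (array([0.632 , 0.2535, 0.    ]), array([-0.8362, -1.584 ,  0.8361,  1.5323]))
```

Position confirmed. Descending and gripping, then carrying to the tube (about −21 mm in x, −187 mm in y).

Call:
drive_tool:
  moves:
    - [0,0.001,0.03,0,0,0]
    - [0,0,0.025,0,0,0]
    - [0,0,0.012,0,0,0]
    - [0,0,0,0,0,0]
    - [0,0,0,0,0,0]

```text
t: 28.35
ee_pos: [0.6314, 0.2545, 0.0168]
ee_rot: [-3.141, -0.0, -0.003]
ft_force: [-0.7, -0.1, -0.0]
grip_width: 0.0515
grip_force: 0.0
```

Call:
drive_tool:
  moves:
    - [0,0,0,0,0,0]
    - [0,0,0,0,0,0]
    - [0,0,0,0,0,0]
    - [0,0,0,0,0,0]
    - [0,0,0,0,0,0]
  grip: 1

```text
t: 28.85
ee_pos: [0.6314, 0.2546, 0.0172]
ee_rot: [-3.141, -0.0, -0.005]
ft_force: [-1.1, 0.1, 6.1]
grip_width: 0.0272
grip_force: 59.0
```

Call:
drive_tool:
  moves:
    - [0,0,-0.02,0,0,0]
    - [0,0,-0.03,0,0,0]
    - [0,0,-0.04,0,0,0]
    - [0,0,-0.03,0,0,0]
    - [0,0.02,0,0,0,0]

```text
t: 29.35
ee_pos: [0.6321, 0.2362, 0.1407]
ee_rot: [-3.139, -0.004, -0.015]
ft_force: [0.7, -0.3, -1.6]
grip_width: 0.0274
grip_force: 59.5
```

Call:
drive_tool:
  moves:
    - [-0.005,0.05,0,0,0,0]
    - [-0.005,0.05,0,0,0,0]
    - [-0.005,0.045,0,0,0,0]
    - [-0.005,0.02,0,0,0,0]
    - [0,0,0,0,0,0]

```text
t: 29.85
ee_pos: [0.6098, 0.0664, 0.1347]
ee_rot: [3.141, -0.007, -0.003]
ft_force: [0.3, 1.2, -1.6]
grip_width: 0.0273
grip_force: 59.6
```

Call:
drive_tool:
  moves:
    - [0,0,0,0,0,0]
    - [0,0,0,0,0,0]
    - [0,0,0,0,0,0]
    - [0,0,0,0,0,0]
    - [0,0,0,0,0,0]

```text
t: 30.35
ee_pos: [0.6106, 0.0704, 0.1353]
ee_rot: [-3.142, -0.001, 0.0]
ft_force: [-0.0, 0.4, -1.5]
grip_width: 0.0275
grip_force: 59.6
```

Run:
```python
from h import *
np.set_printoptions(precision=4,suppress=True)
to(.611,.068,.092)
X=np.array(r.observe()['ee_pos'])-[0,0,.018]
for w in('scene','side','wrist'):
    s=snap(w);d=spotter.outline_of('bushing_short',w)
    print(w,[(round(k['p'],2),k['rect']) for k in d[:3]],prect(s,'bushing_short',X))
```

```text
t 30.35 pos [0.6106 0.0704 0.1353] yaw 0.05 tilt [-0.0001  0.    ] tool delta mm [ 0.4  2.4 43.3] turn 0.0 w 0.027474846602636775 F 59.596155770123005 [-0.   0.4 -1.5]
scene [(0.8, [298.5, 176.7, 316.8, 203.2])] [298.83   176.6916 316.3717 201.5468]
side [(0.59, [228.0, 183.6, 247.4, 209.5])] [224.3782 183.5068 245.4093 211.7615]
wrist [(0.81, [243.5, 232.7, 312.8, 329.5])] [239.7251 230.9487 315.7746 330.1895]
```

Call:
drive_tool:
  moves:
    - [0,0.002,0.01,0,0,0]
    - [0,0,0.012,0,0,0]
    - [0,0,0.01,0,0,0]
    - [0,0,0.005,0,0,0]
    - [0,0,0,0,0,0]

```text
t: 31.15
ee_pos: [0.6102, 0.0679, 0.0971]
ee_rot: [-3.141, -0.0, 0.003]
ft_force: [0.1, -0.3, -0.8]
grip_width: 0.0277
grip_force: 59.6
```

Call:
drive_tool:
  moves:
    - [0,0,0.003,0,0,0]
    - [0,0,0.003,0,0,0]
    - [0,0,0,0,0,0]
    - [0,0,0,0,0,0]
    - [0,0,0,0,0,0]

```text
t: 31.65
ee_pos: [0.6108, 0.0679, 0.0925]
ee_rot: [-3.142, -0.0, -0.001]
ft_force: [-0.6, 0.3, -1.6]
grip_width: 0.0273
grip_force: 59.6
```

Call:
drive_tool:
  moves:
    - [0,0,0.002,0,0,0]
    - [0,0,0.001,0,0,0]
    - [0,0,0,0,0,0]
    - [0,0,0,0,0,0]
    - [0,0,0,0,0,0]

```text
t: 32.15
ee_pos: [0.6107, 0.0679, 0.0894]
ee_rot: [3.142, -0.0, 0.0]
ft_force: [-0.6, 0.7, -1.1]
grip_width: 0.0277
grip_force: 59.6
```

Call:
drive_tool:
  moves:
    - [0,0,0,0,0,0]
    - [0,0,0,0,0,0]
    - [0,0,0,0,0,0]
    - [0,0,0,0,0,0]
    - [0,0,-0.01,0,0,0]
  grip: 0.4

```text
t: 32.65
ee_pos: [0.61, 0.0679, 0.0986]
ee_rot: [-3.141, -0.0, 0.004]
ft_force: [0.7, 0.2, 0.5]
grip_width: 0.0515
grip_force: 0.0
```

Call:
drive_tool:
  moves:
    - [0,0,-0.03,0,0,0]
    - [0,0,-0.04,0,0,0]
    - [0,0.04,-0.03,0,0,0]
    - [0,0.05,0,0,0,0]
    - [0,0.05,0,0,0,0]

```text
t: 33.15
ee_pos: [0.6108, -0.0734, 0.2015]
ee_rot: [3.141, 0.002, 0.005]
ft_force: [1.1, -0.7, -0.3]
grip_width: 0.0507
grip_force: 0.0
```

Call:
drive_tool:
  moves:
    - [0,0.05,0,0,0,0]
    - [0,0.05,0,0,0,0]
    - [0,0.05,0,0,0,0]
    - [0,0,0,0,0,0]
    - [0,0,0,0,0,0]

```text
t: 33.65
ee_pos: [0.6104, -0.2231, 0.1996]
ee_rot: [-3.141, 0.003, -0.0]
ft_force: [0.5, -0.1, 0.0]
grip_width: 0.0515
grip_force: 0.0
```

Run:
```python
from h import *
np.set_printoptions(precision=3,suppress=True)
to(.611,.068,.092)
for w in('scene','side'):
    s=snap(w,'z_'+w)
    for n,X in [('bushing_short',[.611,.068,.066]),('ring_small',[.4435,.096,.04]),('ring_medium',[.4435,.096,.024]),('ring_large',[.4435,.096,.008])]:
        print(w,n,[(round(k['p'],2),k['rect']) for k in spotter.outline_of(n,w)[:2]],prect(s,n,np.array(X)).round(1))
    im=s['image'];u=proj(s,[.611,.068,.1]).round().astype(int);print(u);print(im[u[1]-9:u[1]+10,u[0]-13:u[0]+14].mean(2).astype(int))
```

```text
t 33.65 pos [ 0.61  -0.223  0.2  ] yaw -0.11 tilt [0. 0.] tool delta mm [   0.  -291.1  107.7] turn -0.1 w 0.051485115456780736 F 0.0 [ 0.5 -0.1  0. ]
scene bushing_short [(0.61, [296.1, 199.8, 313.2, 221.0]), (0.36, [283.1, 204.7, 327.2, 259.6])] [296.6 199.7 313.3 223.6]
scene ring_small [(0.58, [302.7, 170.3, 317.1, 187.4]), (0.51, [303.9, 181.0, 324.1, 193.8])] [302.7 171.5 320.6 186.8]
scene ring_medium [(0.69, [300.4, 179.5, 322.1, 193.2])] [299.8 175.9 322.7 194.2]
scene ring_large [(0.74, [303.8, 173.0, 318.2, 189.1]), (0.47, [296.5, 185.5, 325.5, 201.5])] [297.  180.2 324.8 201.4]
[305 204]
[[ 70 181 247 247 246 227 158 128 112 117 117 125 133 155 168 169 176 175
  178 181 184 179 190 197 187 166 175]
 [ 60 147 242 247 248 246 226 148 118 116 119 126 129 131 136 140 150 160
  164 171 174 176 176 178 165 138 152]
 [ 55 119 214 247 248 248 245 229 217 120 119 123 128 133 135 141 144 145
  146 150 153 155 155 156 151 151 151]
 [ 47  78 166 234 248 248 247 248 247 221 178 127 129 133 136 138 142 144
  146 150 152 153 154 152 150 150 149]
 [ 44  55 128 184 235 247 247 248 249 248
[... 3439 characters left out ...]
 125 229 232 233 234]
 [160 150 162 160 170 180 223 229 229 228 227 227 217 219 222 229 227 227
  229 226 199 130 120 213 231 203 235]
 [163 152 158 161 167 147 179 231 229 228 226 226 230 230 230 229 226 225
  227 201 144 117 119 173 192 152 202]
 [159 161 156 155 166 141 123 207 224 229 227 229 228 229 228 225 224 208
  201 148 116 118 113 147 149 148 149]
 [162 158 159 155 156 135 131 149 179 194 203 213 213 211 208 202 175 151
  145 113 112 113 115 139 146 140 151]
 [161 161 157 158 137 132 132 126 126 123 144 159 157 156 149 141 112 115
  116 116 113 113 117 137 131 129 156]
 [160 158 157 156 126 132 134 125 123 120 115 110 111 108 111 108 111 112
  119 116 115 111 115 133 149 130 150]]
```

```bash
python3 -c "
from plant import r
print(r.finish_job())"
```

```text
the job is handed in; nothing more can be done
None
```

The job is handed in at about 34 s: the three rings are stacked flat on the spindle (large, medium, small), both bushings are home in the tube with the short one on the long one, and the last scene and side pictures agree with those positions to a few pixels.

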